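Find the high spot of a sanding wheel

ROBOT

A 6-joint arm with a two-finger parallel gripper is mounted at the origin on the work surface. World frame = base frame: x ahead of the robot, y to its left, z up, the work surface at z = 0. Lengths are in m, angles in rad, forces in N, time in s.
With the tool pointing down it reaches from about 0.35 to 0.85 m from the base axis. Payload 8.1 kg.
Tool frame: the origin (TCP) lies at the very end of the fingers, on their centre line; the grasp point (between the pads) lies 19 mm behind it; z points along the fingers, y is the direction in which the jaws open and shut (so a half turn about z gives the same grasp; the last joint's range is limited). The gripper opens to 93 mm and grips with 3 to 60 N. Pads are 15 mm wide; open, the fingers measure 128 mm over their backs; the gripper's body (75 mm by 188 mm) begins 65 mm behind the grasp point.
Start: joints at [1.257, 0.13, 1.488, -0, 1.523, -0.085], TCP at [0.136, 0.584, 0.219] pointing down, gripper open.
Joint ranges: [-2.96, 2.96], [-0.89, 2.26], [0.02, 2.5], [-1.34, 4.48], [0, 2.73], [-2.66, 2.66]. Speed limits (rad/s): [2.39, 2.39, 2.79, 3.14, 3.14, 3.14].

INTERFACE

Orientations are given as a rotation vector (axis times angle).
In Python, from plant import robot gives the robot as it stands.
- The arm moves only by the shell command python3 -m inch 'ROWS' [FORCE]. ROWS is JSON, a list that holds one entry, the list of rows, each a list of 7 numbers: the shift along the tool's x, y, z in cm, then the turn, a rotation vector about the tool's x, y, z in degrees, then the gripper command: -1 is fully open, 1 is shut, values between are in proportion. A call has 1 to 5 rows; each row shifts and turns the commanded pose from where the row before left it, along the tool's axes as they then stand; what a row does not reach is not made up. A row lasts 1/10 s, in which the tool goes at most 50 mm and 8.59 degrees, less where a joint would pass 70% of its speed; a pose out of reach is approached as far as the arm can. A call with a gripper value outside its range is refused whole. The fingers move at their own pace and stop on an object; FORCE is the grip in N (left out, the last holds). Time passes only in rows, so rows that do not move let the fingers close. It gives the time, the measured TCP pose, the force and the opening at its end, in the units of the state.
- robot.read_state(): the state, without advancing time (a new reading comes with each control period).
- robot.read_camera(name): name is "side" or "top"; returns a dict with "image" (420x560x3 uint8, blue, green, red), "K" (3x3 intrinsics, pixels), "distortion" ([k1, k2, p1, p2, k3] as OpenCV has them; the pictures are not rectified), "R" (3x3) and "t" (3): a world point X has camera coordinates R X + t. Camera axes: x right, y down, z forward; pixel columns grow to the right and rows downward; lengths in m; the calibration is good to about 2 mm. A picture is of the moment at which its call begins. There is no depth.
- robot.close_job(): hands the job in, once; it reports no verdict.
The state is a dict: "t": time; "q": joint angles; "dq": joint speeds; "joint_torque": joint torques, N m; "tool_pos": TCP position; "orientation": TCP orientation; "force": force on the tool from outside, world axes, zero at the start; "wrist_torque": the same for the moment, N m; "opening": finger opening in m.
Only numpy, scipy, OpenCV 4.12 (cv2) and the standard library are available. Lean on these libraries where they do the work, as an engineer would, in place of code of your own. Each camera call takes 0.05 s, during which the arm holds its last target. There are 200 camera calls.

TASK

A sanding wheel for wooden sandals sits on the truing stand and has swollen on one side. First push the dial indicator's slide fully home towards the wheel, so that its sprung plunger bears on the rim, and only then turn the wheel by its crank handle, either way, until the middle of the bulge (the high spot) is right at the plunger and pressing it in the furthest. Leave it so, with the slide still home, and let go.

Things in the scene. Friction and masses are not known exactly. Their poses are not given: they have to be found in the camera images.
- wheel_axis (a point): Centre of the upper face of the wheel mounted on the white 400 x 220 mm plate, 75 mm above the table. The wheel lies flat on an upright axis: grey rim of 70 mm radius, 35 mm thick, pale wood on top, a 15 mm high nut in the middle. One rounded bulge on the rim (27 degrees to either side) has its crest, the high spot, 78 mm from the axis. A smaller loose spare wheel is not used.
- wheel (a joint): Turn of the wheel, rad, positive anticlockwise from above, free both ways without end. At 0 and at 2 pi the high spot points straight at the plunger. Starts between 0.9 and 5.38. It stays where it is left; 2 to 3 N at the crank handle turn it.
- crank_grip (a point): Middle of the crank handle's grip, on its axis, 108 mm above the table: an upright dark round wooden handle, 22 mm in diameter, from 80 to 130 mm above the table, on the wheel's upper face 45 mm from the wheel's axis, exactly opposite the high spot. It revolves freely on its own pin, so a gripper holding it need not turn with the wheel.
- slide_grip (a point): On the axis of the slide's push post, 86 mm above the table: an upright square aluminium post, 20 x 20 mm (sides along and across its path), free from 46 to 109 mm up. The slide runs straight at the wheel's axis: starts 223 to 235 mm from it, fully home on a stop at 190. 4 N moves it; it stays where left. The dial (56 mm wide, top 67 mm up) is 54 mm in front of the post.
- plunger (a joint): How far the indicator's plunger is pressed in, m: 0 free, at most 0.018; 0.6 N to start, then 100 N/m. With the slide home it reads about 0.004 on the plain rim and 0.012 at the high spot. An 8 mm steel rod with a 12 mm ball end, level, 57 mm above the table, ahead of the dial and pointing at the wheel's axis; the dial's needle turns clockwise with it.

How it is judged:
On the way:
1. The slide is fully home with the plunger bearing on the rim, the high spot not yet at the plunger (horizontal distance between slide_grip and wheel_axis below 0.194 m and value of joint plunger above 0.002 m and value of joint wheel between 0.45 and 5.83 rad), for 0.1 s.
At the end, for the whole second after the job is handed in: The wheel's high spot is at the plunger within 15 degrees (joint wheel within 0.26 of 0 or 2 pi), the plunger is pressed in more than 8.5 mm and the slide is home within 4 mm (slide grip less than 194 mm from the wheel axis) ((value of joint wheel between -0.26 and 0.26 rad or value of joint wheel between 6.023 and 6.543 rad) and value of joint plunger above 0.0085 m and horizontal distance between slide_grip and wheel_axis below 0.194 m); the robot touches nothing.
It also fails if it takes over 43 s, if anything falls off the work surface, if the arm or the gripper's body presses on something with over 40 N, if the wrist force passes 120 N, or if a joint passes its speed limit or range.

## Working session

There is one attempt and no reset: what is moved stays moved. The work goes in short steps, Python scripts to look and compute and a shell command to move; the robot and the scene stay as the last step left them, time stands still between calls to the robot, and variables do not carry over. Pictures are saved under pics/ and viewed, about 8 in all and at most 12, crops included, and the job is handed in when it is done.

```bash
ls; mkdir -p pics; cat > h.py <<'E'
import numpy as np, cv2
from plant import robot
def cam(n,f=None):
    c=robot.read_camera(n)
    if f: cv2.imwrite('pics/'+f,c['image'])
    return c
def ray(c,uv,z):
    u=cv2.undistortPoints(np.array([[uv]],float),np.array(c['K']),np.array(c['distortion'])).ravel()
    R=np.array(c['R']);t=np.array(c['t']).ravel()
    o=-R.T@t; d=R.T@np.array([u[0],u[1],1]); return o+d*(z-o[2])/d[2]
def proj(c,X):
    return cv2.projectPoints(np.array(X,float).reshape(-1,3),cv2.Rodrigues(np.array(c['R']))[0],np.array(c['t'],float),np.array(c['K']),np.array(c['distortion']))[0].reshape(-1,2)
E
python3 - <<'E'
from h import *
for n in('top','side'):
    c=cam(n,n+'0.png'); R=np.array(c['R']);print(n,-R.T@np.array(c['t']).ravel(),R[2])
s=robot.read_state();print(s['t'],s['tool_pos'],s['orientation'],s['opening'],cv2.Rodrigues(np.array(s['orientation']))[0].round(3))
E
```

```text
pics
top [ 0.4762158  -0.01469863  0.76205395] [ 1.63786016e-01 -8.00126330e-04 -9.86495566e-01]
side [0.39548062 0.5521438  0.73761889] [ 0.18215886 -0.67010905 -0.71956376]
0.1 [0.135893   0.58386699 0.21770733] [-3.58648998e-01 -3.12068652e+00  2.57531202e-03] 0.09292053711400575 [[-0.974  0.227 -0.001]
 [ 0.227  0.974 -0.002]
 [ 0.    -0.002 -1.   ]]
```

View pics/top0.png

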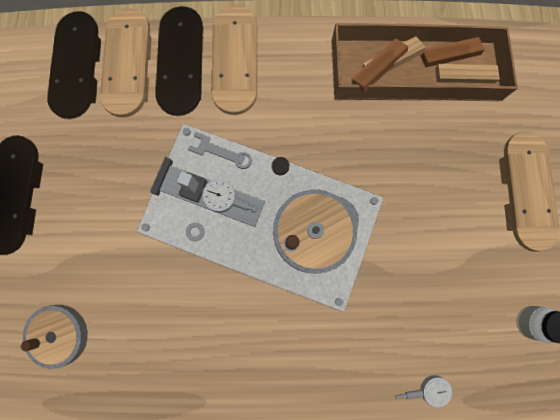

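View pics/side0.png

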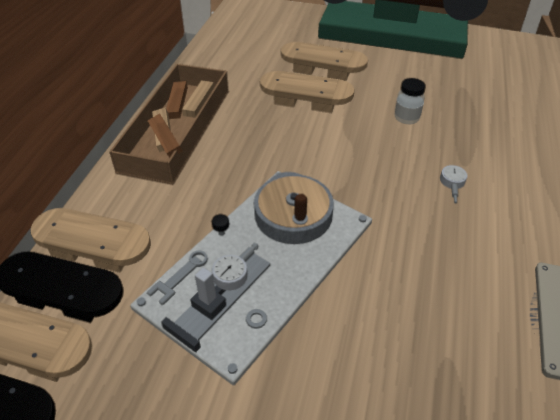

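Top view: wheel nut is at about (316,230), crank top (292,242), post (188,182), dial (218,195), and a black knob at (281,166). Zooming in for exact pixels.

```bash
python3 - <<'E'
from h import *
for n,(x,y,w,h) in dict(top=(140,120,250,190),side=(130,160,260,200)).items():
    i=cv2.imread(f'pics/{n}0.png')[y:y+h,x:x+w]; i=cv2.resize(i,None,fx=3,fy=3,interpolation=cv2.INTER_CUBIC)
    cv2.imwrite(f'pics/{n}0z.png',i)
E
```

```text
(no output)
```

View pics/top0z.png

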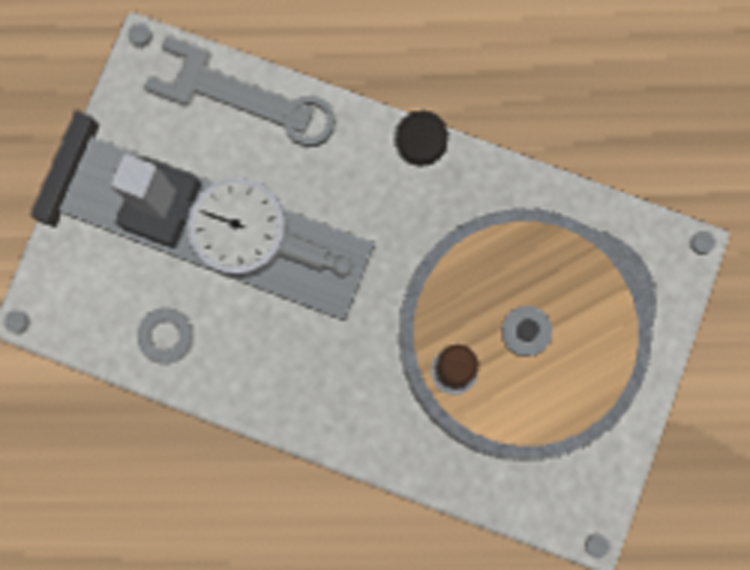

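View pics/side0z.png

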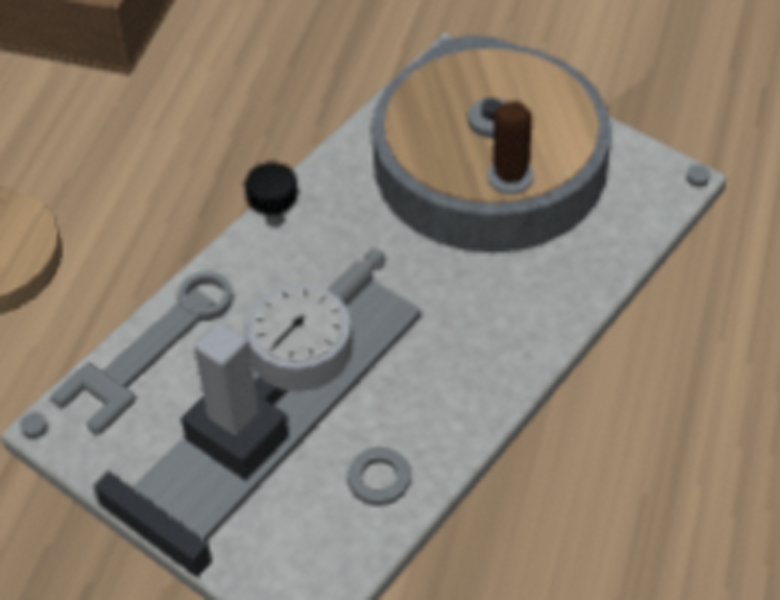

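The top crop shows the post top at (184.3,179.3), crank top at (292.3,241.7), nut at (315.7,230.3), and the bulge opposite the crank. In the side crop the post top is at (203.7,274.3) and the crank top at (300.7,196.7).

```bash
python3 - <<'E'
from h import *
T=cam('top');S=cam('side')
P={}
for n,z,a,b in[('post',.109,(184.3,179.3),(203.7,274.3)),('crank',.130,(292.3,241.7),(300.7,196.7)),('nut',.090,(315.7,230.3),(293.3,198))]:
    p,q=ray(T,a,z),ray(S,b,z);print(n,p.round(4),q.round(4));P[n]=(p+q)[:2]/2
hsv=cv2.cvtColor(T['image'],cv2.COLOR_BGR2HSV)
# wheel wood disc
m=cv2.inRange(hsv,(5,60,60),(30,255,255));w=np.zeros_like(m);cv2.circle(w,(316,230),48,255,-1)
m=cv2.morphologyEx(m&w,cv2.MORPH_OPEN,np.ones((3,3)))
k,l,st,ce=cv2.connectedComponentsWithStats(m);b=l[240,330];pts=cv2.findContours((l==b).astype('uint8'),cv2.RETR_EXTERNAL,cv2.CHAIN_APPROX_NONE)[0][0]
print('disc',ray(T,cv2.minEnclosingCircle(pts)[0],.075),cv2.minEnclosingCircle(pts), st[b])
ax=P['nut'];d=P['post']-ax;c=P['crank']-ax
ang=lambda v:np.degrees(np.arctan2(v[1],v[0]))
print('dist',np.hypot(*d),np.hypot(*c),'dirs',ang(d),ang(c),'wheel',(ang(c)+180-ang(d))%360)
print('ball',ray(T,(254,208),.06), 'knob',ray(T,(280.5,166),.06),ray(S,(220.5,222),.06),ray(T,(280.5,166),.03),ray(S,(220.5,222),.03))
# plate corners
for uv in((184,124),(382,197),(344,309),(139,232)):print(ray(T,uv,.012).round(3))
s=robot.read_state();print(s['t'],s['tool_pos'])
E
```

```text
post [0.6243 0.1311 0.109 ] [0.6246 0.1338 0.109 ]
crank [ 0.5208 -0.0394  0.13  ] [ 0.5211 -0.0381  0.13  ]
nut [ 0.5415 -0.0791  0.09  ] [ 0.5408 -0.0706  0.09  ]
disc [ 0.54233484 -0.07919908  0.075     ] ((314.906982421875, 230.68605041503906), 37.53786087036133) [ 278  194   75   75 4086]
dist 0.2233859071008667 0.041354519143989354 dirs 68.11222771043799 119.25835612957633 wheel 231.14612841913834
ball [0.58377832 0.0217798  0.06      ] knob [ 0.65657069 -0.02430069  0.06      ] [ 0.65406979 -0.01063957  0.06      ] [ 0.66427757 -0.024711    0.03      ] [ 0.66551822 -0.03555549  0.03      ]
[0.754 0.156 0.012]
[ 0.608 -0.21   0.012]
[ 0.409 -0.133  0.012]
[0.55  0.234 0.012]
0.2 [0.1359768  0.58405103 0.21800634]
```

```bash
python3 -m inch '[[[0,0,0,0,0,8.1,-1],[-4,-1.6,0,0,0,0,-1],[-4,-1.6,0,0,0,0,-1],[-4,-1.6,0,0,0,0,-1],[-4,-1.6,0,0,0,0,-1]]]' 30
python3 -m inch '[[[-4,-1.6,0,0,0,0,-1],[-4,-1.6,0,0,0,0,-1],[-4,-1.6,0,0,0,0,-1],[-4,-1.6,0,0,0,0,-1],[-4,-1.6,0,0,0,0,-1]]]'
python3 -m inch '[[[-4,-1.6,0,0,0,0,-1],[-4,-1.6,0,0,0,0,-1],[-4,-1.6,0,0,0,0,-1],[-4,-1.6,0,0,0,0,-1],[0,0,0,0,0,0,-1]]]'
cat >> h.py <<'E'
def rel(X):  # shift to X in tool axes, cm; and tilt info
    s=robot.read_state();R=cv2.Rodrigues(np.array(s['orientation']))[0]
    print('t',round(s['t'],2),'pos',np.round(s['tool_pos'],4),'ydir',np.degrees(np.arctan2(R[1,1],R[0,1])).round(1),'zax',R[:,2].round(3),'F',np.round(s['force'],1),'open',round(s['opening'],4),'shift cm',(100*R.T@(np.array(X)-s['tool_pos'])).round(2))
E
python3 -c "
from h import *
rel((.6245,.1325,.078))"
```

```text
t: 0.7
tool_pos: [0.2628, 0.4656, 0.2184]
orientation: [-0.577, -3.088, 0.0]
force: [1.3, 0.1, -0.3]
opening: 0.0927
t: 1.2
tool_pos: [0.4206, 0.3184, 0.2186]
orientation: [0.578, 3.088, 0.0]
force: [0.9, 0.6, 0.6]
opening: 0.0932
t: 1.7
tool_pos: [0.5484, 0.1983, 0.2181]
orientation: [0.585, 3.086, -0.002]
force: [-0.9, 1.1, 0.1]
opening: 0.0928
t 1.7 pos [0.5484 0.1983 0.2181] ydir 68.5 zax [ 0.    -0.002 -1.   ] F [-0.9  1.1  0.1] open 0.0928 shift cm [-9.48 -3.31 14.02]
```

```bash
python3 -m inch '[[[-3.2,-1.1,0,0,0,0,-1],[-3.2,-1.1,0,0,0,0,-1],[-3.1,-1.1,0,0,0,0,-1],[0,0,3.5,0,0,0,-1],[0,0,3.5,0,0,0,-1]]]'
python3 -m inch '[[[0,0,3.5,0,0,0,-1],[0,0,0,0,0,0,-1]]]'
python3 -c "
from h import *
rel((.6245,.1325,.078));cam('top','t1.png')"
```

```text
t: 2.2
tool_pos: [0.6237, 0.1369, 0.149]
orientation: [0.58, 3.085, 0.002]
force: [0.0, 0.0, -0.5]
opening: 0.0929
t: 2.4
tool_pos: [0.6175, 0.137, 0.1069]
orientation: [-0.576, -3.078, 0.005]
force: [-0.6, 0.3, -1.8]
opening: 0.0928
t 2.4 pos [0.6175 0.137  0.1069] ydir 68.8 zax [-0.011 -0.001 -1.   ] F [-0.6  0.3 -1.8] open 0.0928 shift cm [-0.84 -0.15  2.89]
```

View pics/t1.png

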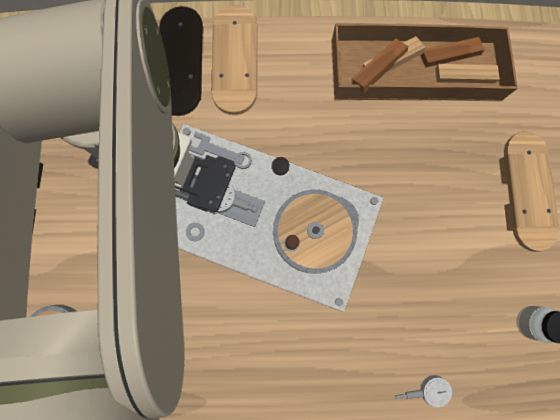

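The picture shows the gripper straddling the post, with the front finger over the dial. Nothing appears to be touching.

```bash
python3 -m inch '[[[0,0,0,0,0,0,-1],[0,0,0,0,0,0,-1]]]'
python3 -c "
from h import *
rel((.6245,.1325,.078))"
```

```text
t: 2.65
tool_pos: [0.624, 0.1377, 0.1168]
orientation: [0.577, 3.084, 0.002]
force: [-1.0, 0.1, -0.3]
opening: 0.0928
t 2.65 pos [0.624  0.1377 0.1168] ydir 68.8 zax [ 0.004  0.001 -1.   ] F [-1.   0.1 -0.3] open 0.0928 shift cm [-0.22 -0.48  3.88]
```

```bash
python3 -m inch '[[[-0.2,-0.5,1,0,0,0,-1],[0,0,1.5,0,0,0,-1],[0,0,1.2,0,0,0,-1],[0,0,0,0,0,0,-1],[0,0,0,0,0,0,0.6]]]'
python3 -m inch '[[[0,0,0,0,0,0,1],[0,0,0,0,0,0,1],[0,0,0,0,0,0,1],[0,0,0,0,0,0,1],[0,0,0,0,0,0,1]]]' 20
python3 -c "
from h import *
rel((.6245,.1325,.078))"
```

```text
t: 3.15
tool_pos: [0.6215, 0.1317, 0.0755]
orientation: [-0.578, -3.086, 0.001]
force: [0.0, -0.0, 0.4]
opening: 0.0887
t: 3.65
tool_pos: [0.6224, 0.1319, 0.0768]
orientation: [0.578, 3.088, 0.0]
force: [0.9, -0.1, -0.4]
opening: 0.0498
t 3.65 pos [0.6224 0.1319 0.0768] ydir 68.8 zax [ 0.  0. -1.] F [ 0.9 -0.1 -0.4] open 0.0498 shift cm [-0.18  0.14 -0.12]
```

```bash
python3 -m inch '[[[0,0,0,0,0,0,1],[0,0,0,0,0,0,1],[0,0,0,0,0,0,1],[0,0,0,0,0,0,1],[0,0,0,0,0,0,1]]]'
python3 -c "
from h import *
rel((.6245,.1325,.078))"
```

```text
t: 4.15
tool_pos: [0.6224, 0.1323, 0.0766]
orientation: [0.578, 3.088, 0.001]
force: [1.6, 2.9, -0.5]
opening: 0.0202
t 4.15 pos [0.6224 0.1323 0.0766] ydir 68.8 zax [ 0.     0.001 -1.   ] F [ 1.6  2.9 -0.5] open 0.0202 shift cm [-0.19  0.1  -0.14]
```

```bash
python3 -m inch '[[[0,-1,0,0,0,0,1],[0,-1,0,0,0,0,1],[0,-0.8,0,0,0,0,1],[0,0,0,0,0,0,1],[0,0,0,0,0,0,1]]]'
python3 -m inch '[[[0,-0.4,0,0,0,0,1],[0,-0.3,0,0,0,0,1],[0,0,0,0,0,0,1],[0,0,0,0,0,0,1]]]'
python3 -c "
from h import *
rel((.542+.19*.3616,-.079+.19*.9323,.078))"
```

```text
t: 4.65
tool_pos: [0.6115, 0.1046, 0.0766]
orientation: [-0.579, -3.087, 0.003]
force: [-4.7, -2.5, 3.0]
opening: 0.0201
t: 5.05
tool_pos: [0.6095, 0.0995, 0.0766]
orientation: [-0.578, -3.088, -0.0]
force: [-1.5, 4.6, -0.5]
opening: 0.02
t 5.05 pos [0.6095 0.0995 0.0766] ydir 68.8 zax [-0.  0. -1.] F [-1.5  4.6 -0.5] open 0.02 shift cm [-0.16 -0.09 -0.14]
```

```bash
for i in 1; do python3 -m inch '[[[0,-0.2,0,0,0,0,1],[0,0,0,0,0,0,1],[0,0,0,0,0,0,1]]]'; done; python3 -m inch '[[[0,-0.2,0,0,0,0,1],[0,0,0,0,0,0,1],[0,0,0,0,0,0,1]]]'
python3 -c "
from h import *
rel((.542+.19*.3616,-.079+.19*.9323,.078))"
```

```text
t: 5.35
tool_pos: [0.6094, 0.099, 0.0766]
orientation: [0.577, 3.087, 0.004]
force: [2.1, 10.0, -2.3]
opening: 0.0197
t: 5.65
tool_pos: [0.6093, 0.099, 0.0766]
orientation: [0.576, 3.086, 0.008]
force: [8.2, 18.0, -5.8]
opening: 0.0201
t 5.65 pos [0.6093 0.099  0.0766] ydir 68.9 zax [ 0.003  0.005 -1.   ] F [ 8.2 18.  -5.8] open 0.0201 shift cm [-0.16 -0.03 -0.14]
```

The slide is on its stop: 20 N with no further motion. I'll take the load off, let go and lift.

```bash
python3 -m inch '[[[0,0.3,0,0,0,0,1],[0,0,0,0,0,0,0.2],[0,0,0,0,0,0,0.2],[0,0,0,0,0,0,0.2],[0,0,0,0,0,0,0.2]]]'
python3 -m inch '[[[0,0,0,0,0,0,0.2],[0,0,-2.5,0,0,0,0.2],[0,0,-3,0,0,0,0.2],[0,0,-3,0,0,0,0.2],[0,0,-1,0,0,0,0.2]]]'
python3 -c "
from h import *
rel((.521,-.0388,.17));c=cam('top','t2.png');s=cam('side','s2.png')
i=np.hstack([c['image'][120:310,140:390],s['image'][160:350,130:390]]);cv2.imwrite('pics/2.png',cv2.resize(i,None,fx=1.56,fy=1.56,interpolation=3))"
```

```text
t: 6.15
tool_pos: [0.6093, 0.0978, 0.0767]
orientation: [0.579, 3.088, -0.0]
force: [0.3, -0.2, 0.2]
opening: 0.0369
t: 6.65
tool_pos: [0.6113, 0.0983, 0.1758]
orientation: [0.577, 3.082, 0.002]
force: [-0.1, 0.1, 0.1]
opening: 0.0372
t 6.65 pos [0.6113 0.0983 0.1758] ydir 68.8 zax [ 0.006  0.    -1.   ] F [-0.1  0.1  0.1] open 0.0372 shift cm [  3.46 -16.05   0.52]
```

View pics/2.png

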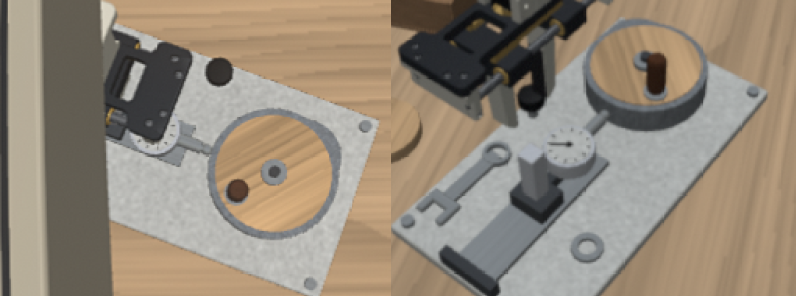

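The slide is home, the plunger's ball is on the rim and the needle has turned. The wheel hasn't moved. Next is the crank.

```bash
python3 -m inch '[[[0.9,-4,0,0,0,0,-0.1],[0.9,-4,0,0,0,0,-0.1],[0.9,-4,0,0,0,0,-0.1],[0.8,-4,0,0,0,0,-0.1],[0,0,0,0,0,0,-0.1]]]'
python3 -m inch '[[[0,0,0,0,0,0,-0.1],[0,0,0,0,0,0,-0.1]]]'
python3 -c "
from h import *
rel((.521,-.0388,.096))"
```

```text
t: 7.25
tool_pos: [0.5155, -0.0414, 0.169]
orientation: [-0.583, -3.083, 0.002]
force: [0.1, 0.1, -0.2]
opening: 0.0513
t: 7.45
tool_pos: [0.5186, -0.0376, 0.1705]
orientation: [-0.578, -3.087, -0.001]
force: [-0.3, -0.5, -1.3]
opening: 0.0514
t 7.45 pos [ 0.5186 -0.0376  0.1705] ydir 68.8 zax [-0.001  0.001 -1.   ] F [-0.3 -0.5 -1.3] open 0.0514 shift cm [-0.28 -0.03  7.45]
```

```bash
python3 -m inch '[[[-0.2,0,2.5,0,0,0,-0.1],[0,0,2.5,0,0,0,-0.1],[0,0,2.4,0,0,0,-0.1],[0,0,0,0,0,0,-0.1],[0,0,0,0,0,0,1]]]'
python3 -m inch '[[[0,0,0,0,0,0,1],[0,0,0,0,0,0,1],[0,0,0,0,0,0,1],[0,0,0,0,0,0,1],[0,0,0,0,0,0,1]]]' 15
python3 -m inch '[[[0,0,0,0,0,0,1],[0,0,0,0,0,0,1]]]' 15
cat > plan.py <<'E'
import sys
from h import *
ax=np.array([.542,-.079]);s=robot.read_state();p=np.array(s['tool_pos'][:2]);v=p-ax
th=np.degrees(np.arctan2(v[1],v[0]))%360;print('theta',th.round(1),'r',np.hypot(*v).round(4))
R=cv2.Rodrigues(np.array(s['orientation']))[0]
end=float(sys.argv[1]);n=int(np.ceil((end-th)/7));r=.0455;q=p
for a in np.radians(np.linspace(th,end,n+1)[1:]):
    g=ax+r*np.array([np.cos(a),np.sin(a)]);d=R[:2,:2].T@(g-q)*100;q=g;print(d.round(2))
E
python3 plan.py 248.8; python3 -c "
from h import *
rel((.521,-.0388,.096))"
```

```text
t: 7.95
tool_pos: [0.5205, -0.038, 0.0973]
orientation: [-0.576, -3.087, -0.0]
force: [0.4, -0.1, 1.3]
opening: 0.0469
t: 8.45
tool_pos: [0.5214, -0.039, 0.0987]
orientation: [0.578, 3.086, 0.0]
force: [0.1, 1.2, 5.4]
opening: 0.0215
t: 8.65
tool_pos: [0.5215, -0.039, 0.0987]
orientation: [0.578, 3.086, 0.001]
force: [0.0, 1.4, 5.5]
opening: 0.0218
theta 117.2 r 0.045
[ 0.38 -0.4 ]
[ 0.28 -0.47]
[ 0.23 -0.5 ]
[ 0.16 -0.52]
[ 0.1  -0.54]
[ 0.03 -0.55]
[-0.03 -0.55]
[-0.1  -0.54]
[-0.16 -0.52]
[-0.23 -0.5 ]
[-0.28 -0.47]
[-0.34 -0.43]
[-0.39 -0.39]
[-0.43 -0.34]
[-0.47 -0.28]
[-0.5  -0.23]
[-0.52 -0.16]
[-0.54 -0.1 ]
[-0.55 -0.03]
t 8.65 pos [ 0.5215 -0.039   0.0987] ydir 68.8 zax [ 0.002 -0.    -1.   ] F [0.  1.4 5.5] open 0.0218 shift cm [0.05 0.   0.27]
```

Gripped at 21.8 mm, with a small 5 N upward load. I'll raise 2 mm as I start turning.

```bash
python3 -m inch '[[[0.34,-0.4,-0.2,0,0,0,1],[0.28,-0.47,0,0,0,0,1],[0.23,-0.5,0,0,0,0,1],[0.16,-0.52,0,0,0,0,1],[0,0,0,0,0,0,1]]]'
python3 plan.py 248.8
```

```text
t: 9.15
tool_pos: [0.5043, -0.0542, 0.0989]
orientation: [0.579, 3.087, -0.002]
force: [6.4, -5.2, -9.1]
opening: 0.0212
theta 146.7 r 0.0451
[ 0.12 -0.53]
[ 0.02 -0.54]
[-0.05 -0.54]
[-0.11 -0.53]
[-0.17 -0.51]
[-0.23 -0.49]
[-0.29 -0.46]
[-0.34 -0.42]
[-0.39 -0.38]
[-0.43 -0.33]
[-0.47 -0.27]
[-0.49 -0.22]
[-0.52 -0.16]
[-0.53 -0.1 ]
[-0.54 -0.03]
```

```bash
python3 -m inch '[[[0.12,-0.53,0.1,0,0,0,1],[0.02,-0.54,0,0,0,0,1],[-0.05,-0.54,0,0,0,0,1],[-0.11,-0.53,0,0,0,0,1],[0,0,0,0,0,0,1]]]'
python3 plan.py 248.8
```

```text
t: 9.65
tool_pos: [0.4975, -0.0737, 0.0989]
orientation: [0.579, 3.086, -0.0]
force: [5.4, -2.2, -2.2]
opening: 0.0218
theta 173.2 r 0.0448
[-0.1  -0.54]
[-0.23 -0.5 ]
[-0.29 -0.46]
[-0.34 -0.43]
[-0.39 -0.38]
[-0.43 -0.33]
[-0.47 -0.28]
[-0.5  -0.22]
[-0.52 -0.16]
[-0.54 -0.1 ]
[-0.54 -0.03]
```

```bash
python3 -m inch '[[[-0.12,-0.54,0,0,0,0,1],[-0.23,-0.5,0,0,0,0,1],[-0.29,-0.46,0,0,0,0,1],[-0.34,-0.43,0,0,0,0,1],[0,0,0,0,0,0,1]]]'
python3 plan.py 248.8
```

```text
t: 10.15
tool_pos: [0.5, -0.0946, 0.0989]
orientation: [0.578, 3.085, 0.001]
force: [7.4, 1.7, -2.4]
opening: 0.0214
theta 200.4 r 0.0448
[-0.34 -0.44]
[-0.43 -0.34]
[-0.47 -0.28]
[-0.5  -0.23]
[-0.52 -0.16]
[-0.54 -0.1 ]
[-0.55 -0.03]
```

```bash
python3 -m inch '[[[-0.36,-0.4,0,0,0,0,1],[-0.43,-0.34,0,0,0,0,1],[-0.47,-0.28,0,0,0,0,1],[-0.5,-0.23,0,0,0,0,1],[0,0,0,0,0,0,1]]]'
python3 plan.py 248.8
```

```text
t: 10.65
tool_pos: [0.5116, -0.1118, 0.0988]
orientation: [0.578, 3.087, 0.003]
force: [5.0, 4.5, 1.1]
opening: 0.0215
theta 227.2 r 0.0448
[-0.38 -0.21]
[-0.42 -0.1 ]
[-0.43 -0.06]
[-0.43 -0.02]
```

```bash
python3 -m inch '[[[-0.5,-0.15,0,0,0,0,1],[-0.5,-0.08,0,0,0,0,1],[-0.5,-0.03,0,0,0,0,1],[-0.3,0,0,0,0,0,1],[0,0,0,0,0,0,1]]]'
python3 -m inch '[[[0,0,0,0,0,0,1],[0,0,0,0,0,0,1]]]'
python3 plan.py 260
```

```text
t: 11.15
tool_pos: [0.5269, -0.1211, 0.0988]
orientation: [0.578, 3.088, 0.001]
force: [1.2, 4.3, 3.6]
opening: 0.0214
t: 11.35
tool_pos: [0.5268, -0.1212, 0.0988]
orientation: [0.578, 3.087, 0.001]
force: [1.3, 4.7, 2.8]
opening: 0.0214
theta 250.2 r 0.0448
[-0.39 -0.04]
[-0.38  0.06]
```

```bash
python3 -m inch '[[[0,0.1,0,0,0,0,1],[0,0,0,0,0,0,0.2],[0,0,0,0,0,0,0.2],[0,0,0,0,0,0,0.2],[0,0,0,0,0,0,0.2]]]'
python3 -m inch '[[[0,0,-2.5,0,0,0,0.2],[0,0,-3,0,0,0,0.2],[0,0,-3,0,0,0,0.2],[2,-3,-1,0,0,0,0.2],[2,-4,0,0,0,0,0.2]]]'
python3 -m inch '[[[0,-4,0,0,0,0,0.2],[0,-4,0,0,0,0,0.2],[0,-4,0,0,0,0,0.2],[0,0,0,0,0,0,0.2],[0,0,0,0,0,0,0.2]]]'
python3 - <<'E'
from h import *
rel((.521,-.0388,.096));c=cam('top','t3.png');s=cam('side','s3.png')
i=np.hstack([c['image'][120:310,140:390],s['image'][160:350,130:390]]);cv2.imwrite('pics/3.png',cv2.resize(i,None,fx=1.56,fy=1.56,interpolation=3))
E
```

```text
t: 11.85
tool_pos: [0.5268, -0.1207, 0.0984]
orientation: [-0.578, -3.087, 0.0]
force: [-0.9, -0.3, 0.0]
opening: 0.0368
t: 12.35
tool_pos: [0.4656, -0.1715, 0.1962]
orientation: [0.573, 3.085, -0.002]
force: [-0.7, -1.3, 0.6]
opening: 0.0371
t: 12.85
tool_pos: [0.4206, -0.2836, 0.1935]
orientation: [-0.582, -3.087, -0.001]
force: [0.7, -0.3, 0.6]
opening: 0.0376
t 12.85 pos [ 0.4206 -0.2836  0.1935] ydir 68.7 zax [-0.     0.001 -1.   ] F [ 0.7 -0.3  0.6] open 0.0376 shift cm [-0.44 26.45  9.76]
```

View pics/3.png

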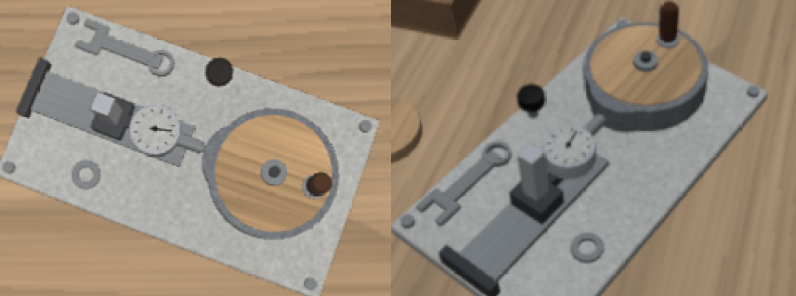

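The bulge is now at the plunger's ball, around (208,160) in the left crop. The crank (319,181) is opposite it, and the needle has turned further. One numerical check before handing in.

```bash
python3 - <<'E'
from h import *
T=cam('top');S=cam('side');ax=np.array([.542,-.079]);o=[]
for n,z,a,b in[('post',.109,(205.4,186.4),(130+(532-390)/1.56,160+153/1.56)),('crank',.130,(344.5,236),(130+(669-390)/1.56,160+7/1.56))]:
    for c,u in((T,a),(S,b)):
        v=ray(c,u,z)[:2]-ax;print(n,np.hypot(*v).round(4),np.degrees(np.arctan2(v[1],v[0])).round(1)%360)
E
```

```text
post 0.1893 68.2
post 0.1903 69.0
crank 0.0421 251.0
crank 0.0415 247.2
```

Post distance is about 190 mm. The crank is at 247–251° against a target of about 249°, well inside ±15°. Handing in.

```bash
python3 -c "
from plant import robot
print(robot.close_job())"
```

```text
the job is handed in; nothing more can be done
None
```

I pushed the slide home first, then turned the wheel about 133° anticlockwise by its crank until the high spot sat at the plunger. I let go and moved the arm clear before handing in, at about 13 s of the 43 s allowed.

- **Slide:** it stopped moving at about 20 N, and the last pictures put the post 189–190 mm from the wheel axis (limit 194 mm).
- **Wheel:** the last arm reading put the crank at 250.2° and the pictures at 247–251°, against a target of about 249°. That leaves the high spot about 2° from the plunger, inside the 15° allowed.
- **Plunger:** the last picture shows the bulge against the plunger's ball and the dial needle turned further than on the plain rim. I did not measure how far the plunger is pressed in.
- **Forces:** the highest wrist force I saw was about 21 N, and the gripper was well clear at hand-in.

Two small disagreements came up. The pictures put the crank about 42 mm from the axis instead of 45 mm, though the arm's own reading while gripping was 44.8 mm. My first side-view reading of the nut was also about 8 mm off from the top view, so I used the top view for the wheel axis.

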